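# Find the socket that fits the rig's clamp nut

### The job

Only one of the three look-alike hand sockets in the rack fits the hex nut on the test rig's clamp: try them on the nut, standing any that does not fit upright back in a pocket of the rack, until you find the one that goes fully down over the nut. Finish while holding: the fitting socket stays fully home on the nut, upright, with the gripper still gripping it, and the other two stand in the rack, not touched by the gripper. Tip no socket over and leave the other things on the bench where they are.

Things in the scene. Friction and masses are not known exactly. Their poses are not given: they have to be found in the camera images.
- socket_a_bar (a point): one of three outwardly identical steel hand sockets, 0.2 kg, 70 mm tall, mouth down: hexagonal body 33 mm across flats and 32 mm high, 14 mm neck, then a flat upright grip bar 40 mm long (x), 14 mm thick (y), from 40 to 70 mm height; pinch it across its thickness. This point: bar centre, on the socket's axis, 55 mm above its rim; x along the bar, z up. 
- socket_b_bar (a point): second socket, outside the same as socket_a. This point: bar centre, on the socket's axis, 55 mm above its rim; x along the bar, z up. Each socket's hex bore opens downward, 24 mm deep, two of its flats parallel to the bar's broad faces. Bore widths differ, unseen while standing: one is 21 mm across flats and fits the nut; two are under 16 mm and stop on top of it
- socket_c_bar (a point): third socket, outside the same as socket_a. This point: bar centre, on the socket's axis, 55 mm above its rim; x along the bar, z up. Bores match the nut when the bar's x and the nut's x agree modulo 60 degrees, within about 10 degrees, and the axes are within about 1 mm
- nut_foot (a point): fixed steel hex nut, 19 mm across flats, 12 mm high, on an 11 mm stud rising 6 mm above it. This point: centre of its foot, on the block's flat top, 30 mm above the table; x to a corner of the hexagon, z up. Fully down, a socket's rim rests on the block (bar centre 55 mm above this point); one that does not fit stops 12 mm higher
- rack: fixed aluminium rack, 66 (x) x 200 (y) x 18 mm high: three open pockets in a row at y = -65, 0, +65 mm, each about 58 x 61 mm, floor 4 mm above the table; one socket stands in each (bar centre 59 mm above the table). Origin: centre of the underside
- rig: fixed generator test rig: aluminium plate 130 (x) x 260 (y) x 10 mm; dark clamp block 60 x 56 mm, 20 mm high, at y = -70 mm carries the nut; copper coil between two uprights at y = +25 and +105 mm, up to 65 mm above the table. Origin: centre of the plate's underside
- multimeter: yellow hand multimeter lying flat, 90 x 180 x 38 mm; a bystander, origin at its underside (resting on the table)
- screwdriver: small black-handled screwdriver lying flat, 160 mm long; a bystander, origin at its underside
- spare_block: loose aluminium bearing block, 45 x 30 x 50 mm high; a bystander, origin at its underside (resting on the table)
- jar: clear plastic jar with black cap, 56 mm across, 70 mm high; a bystander, origin at its underside (resting on the table)
- spanner: steel open-ended spanner lying flat, 150 mm long; a bystander, origin at its underside
- calibration_weight: brass block weight, 50 x 50 x 30 mm; a bystander, origin at its underside (resting on the table)
Things that resemble listed ones, but are neither listed nor needed, are in the scene too. Several things have the shape of the rack; the one meant has the colours described above.

How it is judged:
By the outcome, as a careful person would: the job done as asked, in the order asked, and still so for the second after the job is handed in, while the arm keeps its last pose, push and grip.
It also fails if it takes over 72 s, if anything falls off the work surface, if the arm or the gripper's body presses on something with over 40 N, if the wrist force passes 120 N, or if a joint passes its speed limit or range.

### The arm

A 6-joint arm with a two-finger parallel gripper is mounted at the origin on the work surface. World frame = base frame: x ahead of the robot, y to its left, z up, the work surface at z = 0. Lengths are in m, angles in rad, forces in N, time in s.
With the tool pointing down it reaches from about 0.35 to 0.725 m from the base axis. Payload 4.3 kg.
Tool frame: the origin (TCP) lies midway between the tips of the shut fingers; the grasp point (between the pads) lies 19 mm behind it (manip.pinch_z is the distance from the TCP to the grasp point, in m); z points along the fingers, y is the line along which they close (so a half turn about z gives the same grasp; the last joint's range is limited). The gripper opens to 85 mm and grips with 20 to 120 N. Pads are 22 mm wide; open, the fingers measure 114 mm over their backs; the gripper's body (76 mm by 85 mm) begins 54 mm behind the grasp point. The pads swing forward as they close: fully open they stand 13 mm farther back than shut.
Start: joints at [1.228, 0.377, 0.081, 1.274, 0, 1.46], TCP at [0.133, 0.56, 0.231] pointing down, gripper open.
Joint ranges: [-2.72, 2.72], [-0.84, 1.66], [-1.02, 1.22], [-1.77, 2.12], [-1.37, 1.28], [-3.14, 3.14]. Speed limits (rad/s): [2.57, 2.57, 3.14, 3.14, 3.14, 3.14].

### API

Orientations are given as a rotation vector (axis times angle).
In Python, from station import manip gives the robot as it stands. The module is installed in compiled form; this text tells all that it offers.
- The arm moves only by the tool jog_arm, never from a script. Its argument "steps" is a list of rows, each a list of 7 numbers: the opening, from 0 (shut) to 1 (fully open), then the shift along the tool's x, y, z in cm, then the turn, a rotation vector about the tool's x, y, z in rad. A call has 1 to 12 rows; each row shifts and turns the commanded pose from where the row before left it, along the tool's axes as they then stand; what a row does not reach is not made up. A row lasts 1/8 s, in which the tool goes at most 62.5 mm and 10.7 degrees, less where a joint would pass 70% of its speed; a pose out of reach is approached as far as the arm can. A call with a gripper value outside its range is refused whole. The fingers move at their own pace and stop on an object; "squeeze" is the grip in N (left out, the last holds). Time passes only in rows, so rows that do not move let the fingers close. It gives the time, the measured TCP pose, the force and the opening at its end, in the units of the state.
- manip.get_obs(): the state, without advancing time (a new reading comes with each control period).
- manip.snapshot(name): name is "scene" or "side" or "wrist"; returns the picture (480x640x3 uint8, red, green, blue); there is no depth.
- manip.camera_info(name): a dict with "fovy" (degrees; the focal length in pixels is half the picture's height over the tangent of half this angle, whatever the lens; pixels are square), "cx", "cy" (the principal point, pixels), "k1" (the pictures are not rectified: a ray, as slopes to the right and down, at radius r is drawn at 1 + k1 r^2 times it, then the intrinsics apply), "cam_to_world" (4x4, takes a point from camera to world coordinates). Camera axes: x right, y down, z forward; pixel columns grow to the right and rows downward; lengths in m; the calibration is good to about 2 mm. A picture is of the moment at which its call begins: read the wrist's pose just before it. camera_info takes no time and is no camera call; for the wrist camera it gives the pose at the moment of the call.
- manip.job_done(): hands the job in, once; it reports no verdict.
The state is a dict: "time_s": time; "joint_pos": joint angles; "dq": joint speeds; "joint_torque": joint torques, N m; "tcp_pos": TCP position; "ee_rot": TCP orientation; "wrist_force": force on the tool from outside, world axes, zero at the start; "moment": the same for the moment, N m; "width": finger opening in m.
Only numpy, scipy, OpenCV 4.12 (cv2) and the standard library are available. Lean on these libraries where they do the work, as an engineer would, in place of code of your own. Each camera call takes 0.05 s, during which the arm holds its last target. There are 200 camera calls.

## Working session

There is one attempt and no reset: what is moved stays moved. The work goes in short steps, Python scripts to look and compute and a tool call to move; the robot and the scene stay as the last step left them, time stands still between calls to the robot, and variables do not carry over. Pictures are saved under pics/ and viewed, on a budget of 10 in all, crops included, one or two more only if the job needs it, and the job is handed in when it is done.

Besides the shell and the picture viewer there is one more tool, called by a JSON object that holds its "method" and its "body". jog_arm: Moves the arm, as the interface text tells. Its arguments: {"type":"object","properties":{"steps":{"type":"array","items":{"type":"array","items":{"type":"number"}}},"squeeze":{"type":"number"}},"required":["steps"]}

```bash
mkdir -p pics
cat > h.py <<'E'
import numpy as np, cv2
from scipy.spatial.transform import Rotation as R
from station import manip
def save(cam,name):
    ci=manip.camera_info(cam); im=manip.snapshot(cam)
    cv2.imwrite(f'pics/{name}.png',im[:,:,::-1]); np.save(f'pics/{name}_T.npy',np.array(ci['cam_to_world'])); return ci
def K(ci):
    f=240/np.tan(np.radians(ci['fovy'])/2); return f,ci['cx'],ci['cy'],ci['k1']
def ray(ci,u,v):
    f,cx,cy,k=K(ci); d=np.array([(u-cx)/f,(v-cy)/f]); p=d.copy()
    for _ in range(30): p=d/(1+k*(p@p))
    T=np.array(ci['cam_to_world']); return T[:3,3],T[:3,:3]@np.r_[p,1]
def at(ci,u,v,z):
    o,d=ray(ci,u,v); return o+d*(z-o[2])/d[2]
def proj(ci,P):
    f,cx,cy,k=K(ci); T=np.array(ci['cam_to_world']); q=T[:3,:3].T@(np.array(P)-T[:3,3]); p=q[:2]/q[2]; p=p*(1+k*(p@p)); return p*f+[cx,cy]
E
python3 - <<'E'
from h import *
for c in ('scene','side','wrist'):
    ci=save(c,c+'0'); print(c,ci['fovy'],ci['cx'],ci['cy'],ci['k1']); print(np.round(ci['cam_to_world'],3))
o=manip.get_obs(); print(o['tcp_pos'],o['ee_rot'],o['time_s'],manip.pinch_z)
print(np.round(R.from_rotvec(o['ee_rot']).as_matrix(),3))
E
```

```text
scene 43.81212262323484 318.13792248351257 245.7041921134766 -0.18316058970208063
[[-0.649  0.473 -0.596  1.169]
 [ 0.761  0.382 -0.525  0.495]
 [-0.021 -0.794 -0.608  0.693]
 [ 0.     0.     0.     1.   ]]
side 55.207779063864805 329.0209892941877 242.94420799885796 0.03989898160453856
[[ 0.999 -0.018  0.036  0.531]
 [-0.04  -0.593  0.805 -0.724]
 [ 0.007 -0.805 -0.593  0.579]
 [ 0.     0.     0.     1.   ]]
wrist 65.17480910278896 322.79752404369896 235.73276383368042 0.0037930821140854678
[[ 0.231  0.92   0.316  0.051]
 [ 0.973 -0.218 -0.076  0.579]
 [-0.001  0.325 -0.946  0.374]
 [ 0.     0.     0.     1.   ]]
[0.1325022  0.55900589 0.23058002] [-3.64923383e-01 -3.11999505e+00  2.42715424e-03] 0.15 0.0187
[[-0.973  0.231 -0.001]
 [ 0.231  0.973 -0.001]
 [ 0.    -0.002 -1.   ]]
```

View pics/scene0.png

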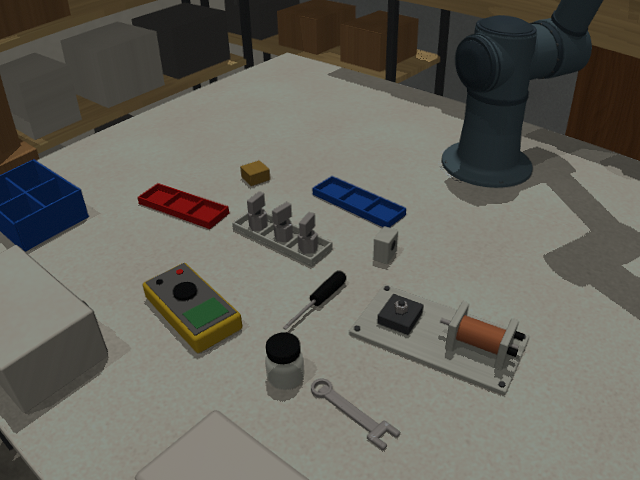

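The scene view shows three rack shapes: red (183,205), blue (359,200) and bare aluminium (282,235). The aluminium one fits the description and holds the three sockets, with bars at about (257,202), (282,214) and (308,224). The nut is at about (402,304) on the dark block. I'll confirm with an enlarged crop and the side view.

Run:
```python
from h import *
a=cv2.imread('pics/scene0.png')[180:340,220:440]
b=cv2.imread('pics/side0.png')
cv2.imwrite('pics/c1.png',cv2.resize(a,None,fx=3.6,fy=3.6,interpolation=cv2.INTER_CUBIC))
ci=manip.camera_info('scene')
for u,v,z in [(257,202,.059),(282,214,.059),(308,224,.059),(402,308,.03),(233,225,.018),(318,263,.018)]: 
  p=at(ci,u,v,z); print(np.round(p,3), np.round(proj(manip.camera_info('side'),p)))
```

```text
[ 0.516 -0.235  0.059] [304. 328.]
[ 0.516 -0.169  0.059] [304. 298.]
[ 0.51  -0.109  0.059] [300. 274.]
[0.56  0.135 0.03 ] [325. 213.]
[ 0.562 -0.261  0.018] [334. 358.]
[ 0.547 -0.054  0.018] [321. 272.]
```

View pics/c1.png

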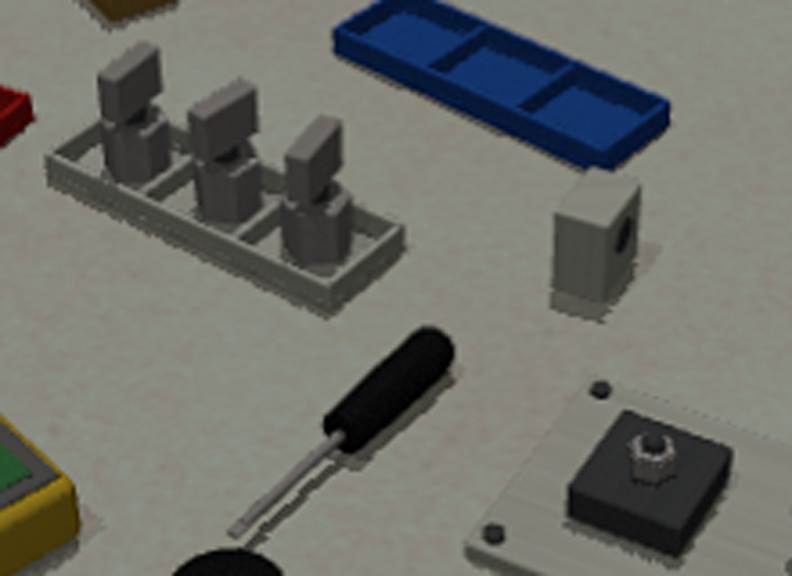

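View pics/side0.png

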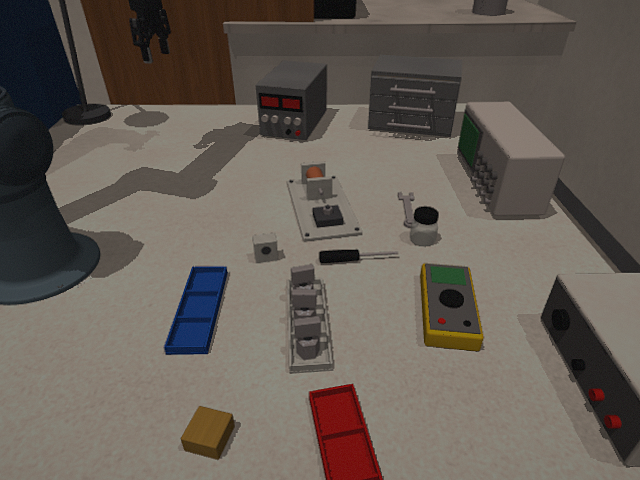

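Confirmed: the aluminium rack at x≈0.51, y≈-0.17 holds three sockets with bars roughly along world x. The nut is near (0.56, 0.135). Next I'll move the wrist camera above both.

{"method": "jog_arm", "body": {"steps": [[1,-4.1,-4,0,0,0,0],[1,-4.1,-4,0,0,0,0],[1,-4.1,-4,0,0,0,0],[1,-4.1,-4,0,0,0,0],[1,-4.1,-4,0,0,0,0],[1,-4.1,-4,0,0,0,0],[1,-4.1,-4,0,0,0,0],[1,-4.1,-4,0,0,0,0],[1,-4.1,-4,0,0,0,0],[1,-4.1,-4,0,0,0,0],[1,-4.1,-4,0,0,0,0],[1,-4.1,-4,0,0,0,0]]}}

```text
time_s: 1.65
tcp_pos: [0.5012, -0.0228, 0.2311]
ee_rot: [-0.365, -3.12, -0.001]
wrist_force: [0.2, 1.3, -0.6]
width: 0.0857
```

{"method": "jog_arm", "body": {"steps": [[1,0,0,0,0,0,0],[1,0,0,0,0,0,0]]}}

```text
time_s: 1.9
tcp_pos: [0.5, -0.0208, 0.2309]
ee_rot: [-0.365, -3.119, -0.001]
wrist_force: [0.0, 0.9, -0.7]
width: 0.0856
```

Run:
```python
from h import *
save('wrist','w1'); o=manip.get_obs(); print(o['tcp_pos'],o['ee_rot'],o['time_s'])
a=cv2.imread('pics/w1.png'); cv2.imwrite('pics/w1b.png',cv2.resize(a,(800,600),interpolation=cv2.INTER_CUBIC))
```

```text
[ 0.49977386 -0.02020909  0.23101098] [-3.63592032e-01 -3.11913763e+00 -8.45528977e-04] 1.95
```

View pics/w1b.png

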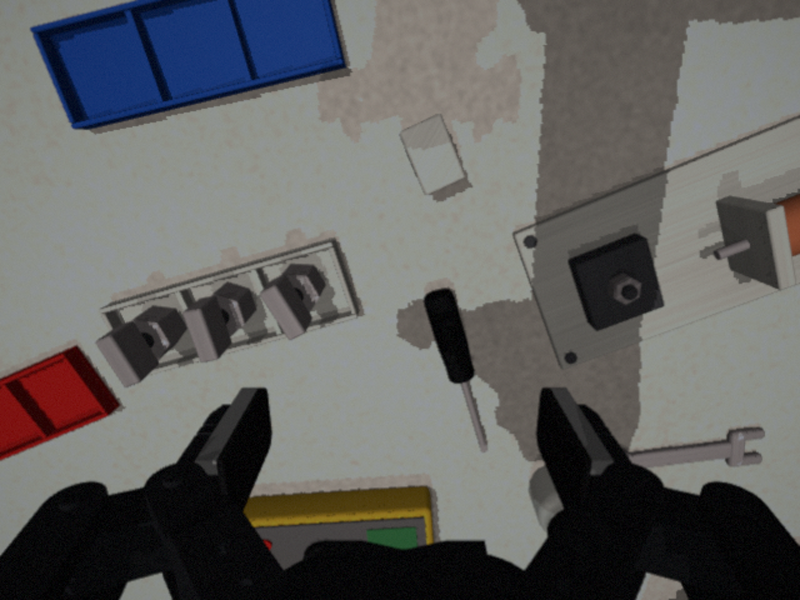

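The wrist view shows the rack on the left, with bars at roughly (130,350), (212,325) and (290,305). The nut is at (625,289), all in 800x600 pixels. I'll enlarge both in one picture.

Run:
```python
from h import *
a=cv2.imread('pics/w1.png')
r=cv2.resize(a[185:315,75:290],None,fx=3.7,fy=3.7,interpolation=cv2.INTER_CUBIC)[:, :796]
n=cv2.resize(a[205:245,475:535],None,fx=8,fy=8,interpolation=cv2.INTER_CUBIC)
s=np.zeros((600,800,3),np.uint8)
n=cv2.resize(a[215:250,480:525],None,fx=3.0,fy=3.0)
cv2.imwrite('pics/w1r.png',np.clip(r*1.4,0,255).astype(np.uint8))
```

```text
(no output)
```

View pics/w1r.png

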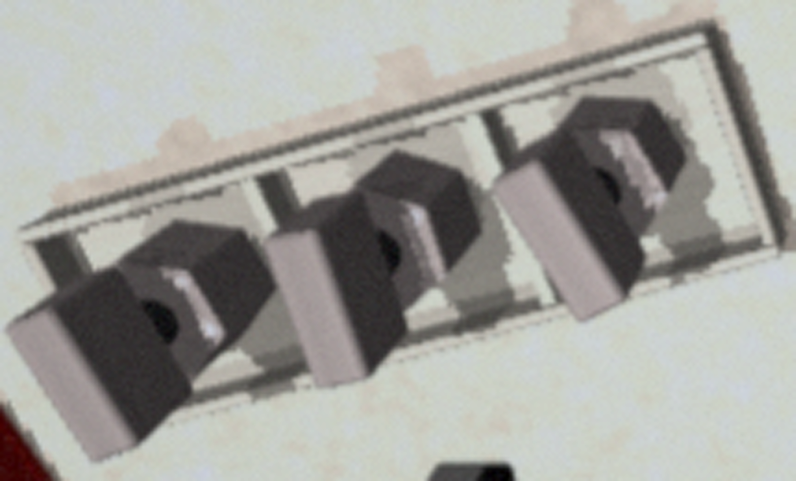

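```bash
cat >> h.py <<'E'
def tops(ci,sets,z):
    for n,c in sets.items():
        P=np.array([at(ci,u,v,z)[:2] for u,v in c]); m=P.mean(0)
        e=((P[2]-P[1])+(P[3]-P[0]))/2; w=((P[1]-P[0])+(P[2]-P[3]))/2
        print(n,np.round(m,4),'L',np.round(np.linalg.norm(e),4),'W',np.round(np.linalg.norm(w),4),'barang',np.round(np.degrees(np.arctan2(e[1],e[0])),1))
E
python3 - <<'E'
from h import *
ci=manip.camera_info('wrist'); ci=dict(ci); ci['cam_to_world']=np.load('pics/w1_T.npy')
s={'L':[(10,326),(47,304),(138,444),(98,462)],'M':[(268,238),(322,229),(368,377),(316,385)],'R':[(498,186),(541,160),(628,298),(586,320)]}
s={k:[(u/3.7+75,v/3.7+185) for u,v in c] for k,c in s.items()}
tops(ci,s,.074)
print('rack corners',[np.round(at(ci,u/3.7+75,v/3.7+185,.018),3) for u,v in [(22,232),(712,25),(778,250)]])
print('nut top',at(ci,625*.8,289*.8,.045))
E
python3 - <<'E'
import cv2
a=cv2.imread('pics/w1.png')
cv2.imwrite('pics/w1n.png',cv2.resize(a[180:270,430:550],None,fx=6.6,fy=6.6,interpolation=cv2.INTER_CUBIC))
E
```

```text
L [ 0.5207 -0.2325] L 0.0394 W 0.0115 barang 7.8
M [ 0.5155 -0.1682] L 0.0382 W 0.0129 barang -4.7
R [ 0.5128 -0.1069] L 0.038 W 0.0119 barang 14.0
rack corners [array([ 0.493, -0.27 ,  0.018]), array([ 0.481, -0.07 ,  0.018]), array([ 0.546, -0.07 ,  0.018])]
nut top [0.56193558 0.1335179  0.045     ]
```

View pics/w1n.png

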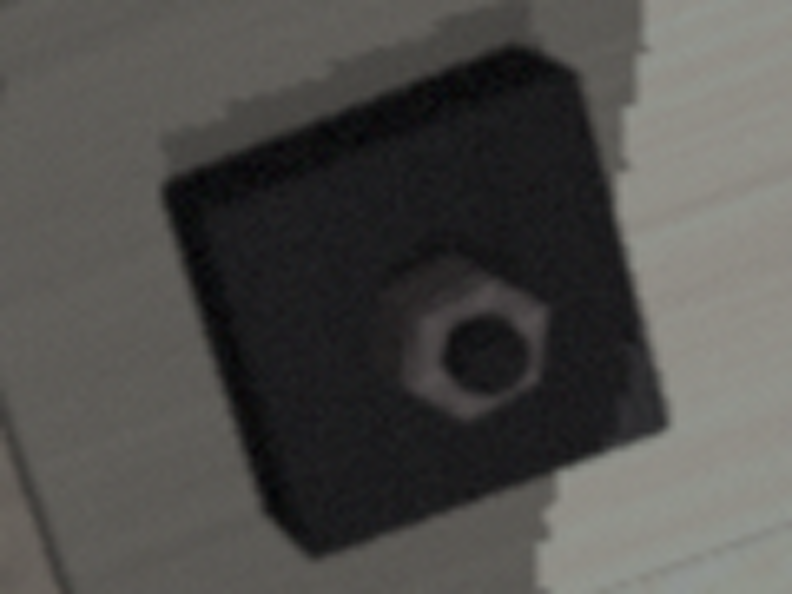

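Run:
```python
from h import *
ci=dict(manip.camera_info('wrist')); ci['cam_to_world']=np.load('pics/w1_T.npy')
g=lambda u,v,z: at(ci,u/6.6+430,v/6.6+180,z)[:2]
P=np.array([g(*c,.042) for c in [(480,275),(548,303),(543,372),(468,422),(403,378),(418,308)]])
m=(P[:3]+P[3:])/2; print(np.round(m,4)); c=m.mean(0); d=P-c
print('nut',c,'r',np.round(np.linalg.norm(d,axis=1),4),'ang',np.round(np.degrees(np.arctan2(d[:,1],d[:,0]))%60,1))
print('stud',g(486,354,.048))
B=np.array([g(*q,.03) for q in [(205,205),(575,72),(668,430),(315,557)]]);print('block',np.round(B,4),B.mean(0))
o=manip.get_obs(); T=ci['cam_to_world']; Rm=R.from_rotvec(o['ee_rot']).as_matrix()
print(Rm.T@(T[:3,3]-o['tcp_pos']))
```

```text
[[0.5653 0.1362]
 [0.5641 0.1365]
 [0.5642 0.1373]]
nut [0.56453313 0.13667912] r [0.0101 0.0109 0.0109 0.0118 0.0109 0.0104] ang [52.8 49.9 53.6 49.6 44.9 46.5]
stud [0.56377005 0.13533915]
block [[0.5397 0.1054]
 [0.5323 0.1584]
 [0.59   0.1681]
 [0.5984 0.1152]] [0.56509724 0.13677413]
[ 0.08362867  0.00025012 -0.14320967]
```

```bash
cat >> h.py <<'E'
def plan(x,y,z,ang):
    "ang: bar axis angle deg (mod 180); prints turn then shift (cm) in final tool axes"
    o=manip.get_obs(); R0=R.from_rotvec(o['ee_rot']).as_matrix()
    best=None
    for a in (ang,ang+180):
        t=np.radians(a); X=np.array([np.cos(t),np.sin(t),0]); Z=np.array([0,0,-1.]); R1=np.c_[X,np.cross(Z,X),Z]
        rv=R.from_matrix(R0.T@R1).as_rotvec()
        if best is None or np.linalg.norm(rv)<np.linalg.norm(best[0]): best=(rv,R1)
    print('t',round(o['time_s'],2),'turn',np.round(best[0],3),'shift cm (final axes)',np.round(100*best[1].T@(np.array([x,y,z])-o['tcp_pos']),2))
E
python3 -c "
from h import *
plan(.5128,-.1069,.12,14.0)"
```

```text
t 1.95 turn [ 0.001 -0.001 -0.476] shift cm (final axes) [ 0.83 -8.73 11.1 ]
```

{"method": "jog_arm", "body": {"steps": [[0.55,0,0,0,0,0,-0.16],[0.55,0,0,0,0,0,-0.16],[0.55,0,0,0,0,0,-0.156],[0.55,0.28,-2.91,3.7,0,0,0],[0.55,0.28,-2.91,3.7,0,0,0],[0.55,0.28,-2.91,3.7,0,0,0],[0.55,0,0,0,0,0,0],[0.55,0,0,0,0,0,0]]}}

```text
time_s: 2.95
tcp_pos: [0.5134, -0.1063, 0.1212]
ee_rot: [-0.384, 3.118, 0.001]
wrist_force: [0.1, -0.3, 1.1]
width: 0.0471
```

Run:
```python
from h import *
ci=save('wrist','w2'); plan(.5128,-.1069,.044,14.0); print(manip.get_obs()['width'])
a=cv2.imread('pics/w2.png'); cv2.imwrite('pics/w2b.png',cv2.resize(np.clip(a*1.4,0,255).astype(np.uint8),(800,600),interpolation=cv2.INTER_CUBIC))
```

```text
t 3.0 turn [-0.     0.002  0.001] shift cm (final axes) [ 0.13 -0.01  7.77]
0.04707444057979157
```

View pics/w2b.png

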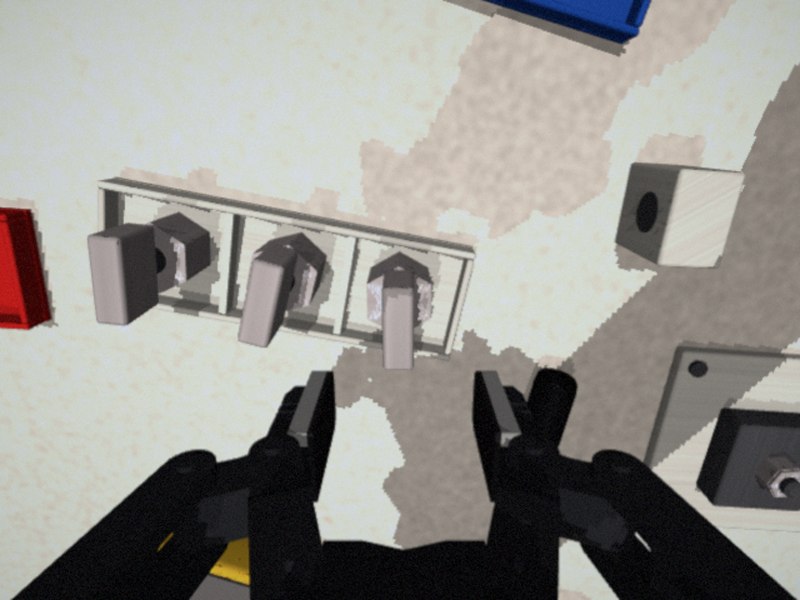

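The bar sits centred and aligned between the fingers, with its top running from (384,289) to (413,369). I'll check its position from this closer view.

Run:
```python
from h import *
ci=dict(manip.camera_info('wrist'))
s={'R':[(384,289),(413,289),(413.5,368.5),(385,369)],'M':[(252,265),(286,260),(266,346),(239,340)],'L':[(90,236),(126,230),(127,323),(97,320)]}
tops(ci,{k:[(u*.8,v*.8) for u,v in c] for k,c in s.items()},.074)
```

```text
R [ 0.5132 -0.1081] L 0.0383 W 0.0127 barang 14.4
M [ 0.5159 -0.1693] L 0.0387 W 0.0131 barang -2.2
L [ 0.52   -0.2329] L 0.0398 W 0.0141 barang 4.9
```

{"method": "jog_arm", "body": {"steps": [[0.55,0.09,0.08,4,0,0,0],[0.55,0,0,3.77,0,0,0],[0.55,0,0,0,0,0,0],[0,0,0,0,0,0,0],[0,0,0,0,0,0,0],[0,0,0,0,0,0,0],[0,0,0,0,0,0,0]], "squeeze": 60}}

```text
time_s: 3.88
tcp_pos: [0.5145, -0.1077, 0.0448]
ee_rot: [-0.381, 3.114, -0.002]
wrist_force: [-0.4, 0.6, 7.0]
width: 0.0129
```

Run:
```python
from h import *
o=manip.get_obs(); print(o['tcp_pos'],o['width'],o['wrist_force']); plan(.5645,.1367,.13,-10.5)
```

```text
[ 0.51451778 -0.10765448  0.04484561] 0.012940042902285686 [-0.39967018  0.63050053  7.01484454]
t 3.88 turn [-0.001  0.004  0.427] shift cm (final axes) [-0.46 24.94 -8.52]
```

```bash
python3 -c "
from h import *
plan(.6137,.1276,.13,-10.5)"
```

```text
t 3.88 turn [-0.001  0.004  0.427] shift cm (final axes) [-5.46 24.94 -8.52]
```

{"method": "jog_arm", "body": {"steps": [[0,0,0,-4,0,0,0],[0,0,0,-4.5,0,0,0],[0,0,0,0,0,0,0.15],[0,0,0,0,0,0,0.15],[0,0,0,0,0,0,0.127]]}}

```text
time_s: 4.5
tcp_pos: [0.5125, -0.1073, 0.1283]
ee_rot: [0.295, 3.127, -0.0]
wrist_force: [-0.8, -0.4, -2.3]
width: 0.0131
```

{"method": "jog_arm", "body": {"steps": [[0,-1.1,5,0,0,0,0],[0,-1.1,5,0,0,0,0],[0,-1.1,5,0,0,0,0],[0,-1.1,5,0,0,0,0],[0,-1.1,5,0,0,0,0],[0,0,0,0,0,0,0],[0,0,0,0,0,0,0]]}}

```text
time_s: 5.38
tcp_pos: [0.6119, 0.1283, 0.1276]
ee_rot: [-0.288, -3.128, 0.001]
wrist_force: [0.2, -0.2, -2.3]
width: 0.013
```

Run:
```python
from h import *
ci=save('wrist','w3'); o=manip.get_obs(); print(o['tcp_pos'],o['ee_rot'],o['width'],o['wrist_force'])
a=cv2.imread('pics/w3.png')
u,v=proj(ci,[.5645,.1367,.042]); print(u,v)
u0,v0=int(u)-45,int(v)-34
n=cv2.resize(a[max(v0,0):v0+68,u0:u0+90],None,fx=6,fy=6,interpolation=cv2.INTER_CUBIC)
b=cv2.resize(a[300:400,250:390],(540,386),interpolation=cv2.INTER_CUBIC)
print(u0,max(v0,0),n.shape)
g=np.zeros((600,800,3),np.uint8); g[:n.shape[0],:n.shape[1]]=np.clip(n*1.6,0,255)
w=cv2.resize(a,(260,195)); g[:195,540:]=w
c=a[200:440,220:420]; c=cv2.resize(c,(260,312)); g[200:512,540:]=np.clip(c*1.5,0,255)
cv2.imwrite('pics/w3c.png',g)
```

```text
[0.61173973 0.12776515 0.12762173] [-2.89262763e-01 -3.12762456e+00  7.43440808e-04] 0.012824536127544185 [ 0.04122672  0.20087333 -2.18459144]
320.92622269418587 168.8798396415978
275 134 (408, 540, 3)
```

View pics/w3c.png

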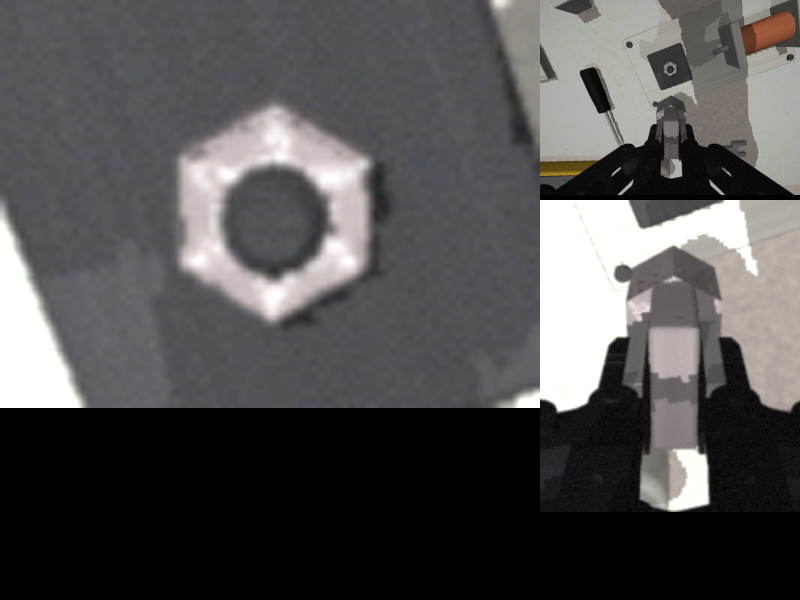

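The nut is clear, with hex corners (275,104) to (274,323) and centre (275,214) in the crop, aligned with the tool. The held bar's top runs from (650,326) to (697,449).

Run:
```python
from h import *
ci=dict(manip.camera_info('wrist')); o=manip.get_obs(); ztop=o['tcp_pos'][2]-.0448+.074
P=np.array([at(ci,u/6+275,v/6+134,.042)[:2] for u,v in [(275,104),(370,160),(370,270),(274,323),(181,267),(181,158)]])
c=P.mean(0); d=P-c; print('nut',c,np.round(np.linalg.norm(d,axis=1),4),np.round(np.degrees(np.arctan2(d[:,1],d[:,0]))%60,1))
print('stud',at(ci,274.5/6+275,219/6+134,.048))
s={'bar':[((u-540)/1.3+220,(v-200)/1.3+200) for u,v in [(650,326),(699,326),(697,449),(653,448)]]}
tops(ci,s,ztop); print(o['tcp_pos'])
Rm=R.from_rotvec(o['ee_rot']).as_matrix(); print(np.round(Rm,3))
```

```text
nut [0.56488292 0.13603023] [0.011  0.011  0.0112 0.0111 0.011  0.011 ] [49.4 49.2 49.2 48.7 48.5 48.5]
stud [0.56437418 0.13608907 0.048     ]
bar [0.6092 0.1293] L 0.0395 W 0.0128 barang -10.3
[0.61173973 0.12776515 0.12762173]
[[-0.983  0.183 -0.001]
 [ 0.183  0.983 -0.   ]
 [ 0.001 -0.001 -1.   ]]
```

{"method": "jog_arm", "body": {"steps": [[0,2.29,-0.06,0,0,0,0],[0,2.29,-0.06,0,0,0,0],[0,0,0,0,0,0,0],[0,0,0,2,0,0,0],[0,0,0,1.9,0,0,0],[0,0,0,0,0,0,0],[0,0,0,0,0,0,0]]}}

```text
time_s: 6.3
tcp_pos: [0.5678, 0.1352, 0.0894]
ee_rot: [0.29, 3.127, 0.0]
wrist_force: [-0.2, 0.2, -1.7]
width: 0.0132
```

Run:
```python
from h import *
P=[manip.get_obs() for _ in range(1)][0]; print(P['tcp_pos'],P['wrist_force'])
```

```text
[0.56783996 0.13516581 0.08935722] [-0.22524945  0.17249645 -1.74420324]
```

{"method": "jog_arm", "body": {"steps": [[0,0.1,0,0.3,0,0,0],[0,0,0,0.3,0,0,0],[0,0,0,0.2,0,0,0],[0,0,0,0,0,0,0]]}}

```text
time_s: 6.8
tcp_pos: [0.5665, 0.136, 0.0827]
ee_rot: [0.288, 3.126, 0.0]
wrist_force: [-3.1, -0.6, 10.5]
width: 0.0132
```

{"method": "jog_arm", "body": {"steps": [[0,0,0,0.2,0,0,0],[0,0,0,0.2,0,0,0],[0,0,0,0,0,0,0]]}}

```text
time_s: 7.18
tcp_pos: [0.5675, 0.1359, 0.0824]
ee_rot: [0.287, 3.123, 0.001]
wrist_force: [-10.2, -2.1, 31.6]
width: 0.0129
```

It stopped 12 mm high, so either the bore is too small or the axes are misaligned. I'll do a small lateral search under light push to rule out misalignment.

{"method": "jog_arm", "body": {"steps": [[0,0,0,-0.2,0,0,0],[0,0.12,0,0,0,0,0],[0,0,0.12,0,0,0,0],[0,-0.12,0,0,0,0,0],[0,-0.12,0,0,0,0,0],[0,0,-0.12,0,0,0,0],[0,0,-0.12,0,0,0,0],[0,0.12,0,0,0,0,0],[0,0.12,0,0,0,0,0],[0,0,0,0,0,0,0]]}}

```text
time_s: 8.43
tcp_pos: [0.5671, 0.1357, 0.0826]
ee_rot: [0.287, 3.122, 0.003]
wrist_force: [-3.2, 0.7, 16.2]
width: 0.0134
```

{"method": "jog_arm", "body": {"steps": [[0,0.1,0,0,0,0,0],[0,0,0.12,0,0,0,0],[0,0,0.12,0,0,0,0],[0,-0.1,0.05,0,0,0,0],[0,-0.12,0,0,0,0,0],[0,0,0,0,0,0,0]]}}

```text
time_s: 9.18
tcp_pos: [0.5675, 0.1362, 0.0825]
ee_rot: [0.289, 3.124, -0.004]
wrist_force: [-5.6, -5.0, 20.9]
width: 0.0131
```

{"method": "jog_arm", "body": {"steps": [[0,0.15,-0.1,-0.2,0,0,0],[0,0.1,0,0,0,0,0],[0,0,0,0,0,0,0]]}}

```text
time_s: 9.55
tcp_pos: [0.5666, 0.1364, 0.0826]
ee_rot: [0.288, 3.122, -0.002]
wrist_force: [1.5, -3.4, 8.4]
width: 0.013
```

{"method": "jog_arm", "body": {"steps": [[0,0,-0.15,0,0,0,0],[0,0,-0.1,0,0,0,0],[0,-0.1,0,0,0,0,0],[0,0,0,0,0,0,0]]}}

```text
time_s: 10.05
tcp_pos: [0.5666, 0.1359, 0.0826]
ee_rot: [0.287, 3.124, 0.006]
wrist_force: [0.5, 2.2, 8.2]
width: 0.0127
```

{"method": "jog_arm", "body": {"steps": [[0,-0.1,0,0,0,0,0],[0,0,0.1,0,0,0,0],[0,0,0.1,0,0,0,0],[0,0,0,0,0,0,0]]}}

```text
time_s: 10.55
tcp_pos: [0.5669, 0.1362, 0.0826]
ee_rot: [0.288, 3.125, 0.0]
wrist_force: [-1.4, -1.8, 11.7]
width: 0.0132
```

{"method": "jog_arm", "body": {"steps": [[0,0,0,-1,0,0,0],[0,0,0,-4,0,0,0],[0,0,0,0,0,0,0]]}}

```text
time_s: 10.92
tcp_pos: [0.5675, 0.1369, 0.1333]
ee_rot: [0.287, 3.124, 0.003]
wrist_force: [0.2, -0.5, -2.2]
width: 0.0131
```

Run:
```python
from h import *
plan(.5155,-.1065,.047,-7)
```

```text
t 10.93 turn [ 0.002  0.005 -0.061] shift cm (final axes) [  2.19 -24.79   8.63]
```

{"method": "jog_arm", "body": {"steps": [[0,0,0,0,0,0,-0.06],[0,0.44,-4.95,0,0,0,0],[0,0.44,-4.95,0,0,0,0],[0,0.44,-4.95,0,0,0,0],[0,0.44,-4.95,0,0,0,0],[0,0.44,-4.95,0,0,0,0],[0,0,0,0,0,0,0],[0,0,0,4,0,0,0],[0,0,0,4,0,0,0],[0,0,0,0,0,0,0],[0,0,0,0,0,0,0]]}}

```text
time_s: 12.3
tcp_pos: [0.5132, -0.1059, 0.051]
ee_rot: [-0.193, -3.135, -0.001]
wrist_force: [-0.7, -0.1, -1.4]
width: 0.013
```

{"method": "jog_arm", "body": {"steps": [[0,0,0,0.4,0,0,0],[0,0,0,0.2,0,0,0],[0,0,0,0,0,0,0],[0.4,0,0,0,0,0,0],[0.4,0,0,0,0,0,0],[0.4,0,0,0,0,0,0]]}}

```text
time_s: 13.05
tcp_pos: [0.5134, -0.1068, 0.0448]
ee_rot: [0.194, 3.135, -0.0]
wrist_force: [-0.8, -0.3, 0.6]
width: 0.0337
```

{"method": "jog_arm", "body": {"steps": [[0.5,0,0,-4,0,0,0],[0.5,0,0,-4,0,0,0],[0.5,0,0,0,0,0,0]]}}

```text
time_s: 13.42
tcp_pos: [0.5161, -0.1077, 0.1281]
ee_rot: [0.194, 3.128, -0.003]
wrist_force: [0.4, 0.4, -0.1]
width: 0.0427
```

Run:
```python
from h import *
o=manip.get_obs(); print(o['width']); plan(.5157,-.1690,.12,-3.5)
```

```text
0.042702670509308295
t 13.43 turn [-0.002  0.007 -0.063] shift cm (final axes) [-0.34 -6.12  0.81]
```

{"method": "jog_arm", "body": {"steps": [[0.5,0,0,0,0,0.006,-0.063],[0.5,-0.17,-3.06,0.4,0,0,0],[0.5,-0.17,-3.06,0.4,0,0,0],[0.5,0,0,0,0,0,0],[0.5,0,0,0,0,0,0]]}}

```text
time_s: 14.05
tcp_pos: [0.5121, -0.1673, 0.1158]
ee_rot: [-0.095, -3.133, -0.002]
wrist_force: [1.3, -0.3, -0.1]
width: 0.0427
```

Run:
```python
from h import *
ci=save('wrist','w4')
for i in range(4):
    o=manip.get_obs(); print(np.round(o['tcp_pos'],4),np.round(o['joint_pos'],4))
plan(.5157,-.1690,.12,-3.5)
a=cv2.imread('pics/w4.png'); cv2.imwrite('pics/w4b.png',cv2.resize(np.clip(a[130:370,140:460]*1.4,0,255).astype(np.uint8),(800,600),interpolation=cv2.INTER_CUBIC))
```

```text
[ 0.5123 -0.1671  0.116 ] [-0.4322  0.3731 -0.2324  0.9724 -0.0015 -0.3719]
[ 0.5123 -0.1671  0.116 ] [-0.4322  0.3731 -0.2324  0.9724 -0.0015 -0.3719]
[ 0.5123 -0.1671  0.116 ] [-0.4322  0.3731 -0.2324  0.9724 -0.0015 -0.3719]
[ 0.5123 -0.1671  0.116 ] [-0.4322  0.3731 -0.2324  0.9724 -0.0015 -0.3719]
t 14.1 turn [ 0.001 -0.007  0.001] shift cm (final axes) [-0.35 -0.17 -0.4 ]
```

View pics/w4b.png

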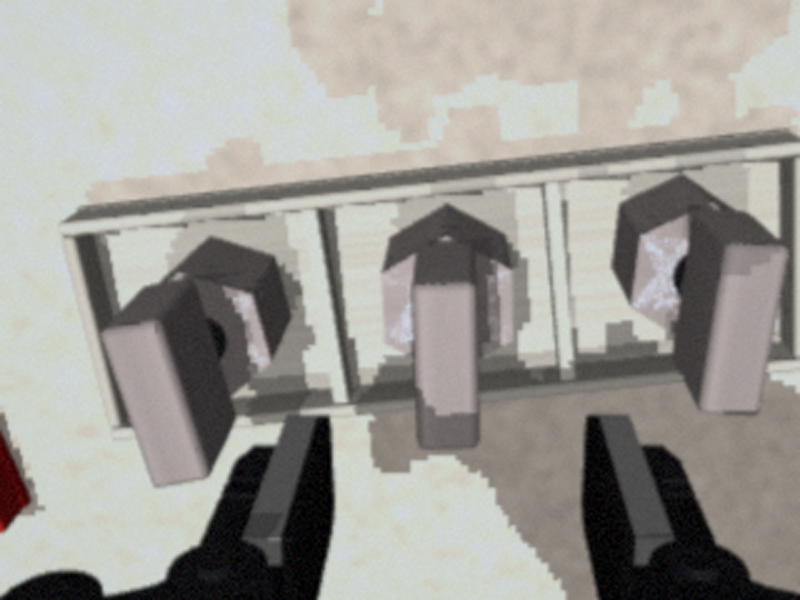

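R stands upright in its pocket again. M's bar top runs from (416,284) to (479,447), centred between the fingers. I'll let the arm settle and then measure.

{"method": "jog_arm", "body": {"steps": [[0.5,0,0,0,0,0,0],[0.5,0,0,0,0,0,0],[0.5,0,0,0,0,0,0]]}}

```text
time_s: 14.48
tcp_pos: [0.5128, -0.1677, 0.1166]
ee_rot: [-0.094, -3.134, -0.001]
wrist_force: [0.6, -0.2, -0.0]
width: 0.0428
```

Run:
```python
from h import *
ci=dict(manip.camera_info('wrist')); ci['cam_to_world']=np.load('pics/w4_T.npy')
s={'M':[(416,284),(477,284),(479,447),(416,447)],'R':[(724,243),(784,246),(757,411),(702,409)],'L':[(105,331),(158,320),(210,474),(154,486)]}
tops(ci,{k:[(u/2.5+140,v/2.5+130) for u,v in c] for k,c in s.items()},.074)
plan(.5157,-.1690,.12,-3.5)
```

```text
M [ 0.5154 -0.1689] L 0.0387 W 0.0134 barang -3.4
R [ 0.5103 -0.1055] L 0.0382 W 0.0123 barang -5.8
L [ 0.5203 -0.2329] L 0.0384 W 0.0126 barang 7.4
t 14.47 turn [ 0.    -0.006  0.001] shift cm (final axes) [-0.29 -0.11 -0.34]
```

{"method": "jog_arm", "body": {"steps": [[0.5,-0.27,-0.1,0,0,-0.006,0],[0.5,0,0,4,0,0,0],[0.5,0,0,3.2,0,0,0],[0.5,0,0,0,0,0,0],[0.5,0,0,0,0,0,0],[0,0,0,0,0,0,0],[0,0,0,0,0,0,0],[0,0,0,0,0,0,0],[0,0,0,0,0,0,0],[0,0,0,0,0,0,0]]}}

```text
time_s: 15.72
tcp_pos: [0.5167, -0.1698, 0.0461]
ee_rot: [0.095, 3.137, -0.002]
wrist_force: [-0.5, -0.1, 7.1]
width: 0.0127
```

{"method": "jog_arm", "body": {"steps": [[0,0,0,-4,0,0,0],[0,0,0,-4.4,0,0,0],[0,0,0,0,0,0,0.13],[0,0,0,0,0,0,0]]}}

```text
time_s: 16.23
tcp_pos: [0.5154, -0.1691, 0.1289]
ee_rot: [0.297, 3.127, 0.0]
wrist_force: [-0.2, 0.9, -2.7]
width: 0.013
```

Run:
```python
from h import *
plan(.6135,.1268,.13,-11)
```

```text
t 16.23 turn [0.    0.    0.003] shift cm (final axes) [-3.98 30.92 -0.11]
```

{"method": "jog_arm", "body": {"steps": [[0,-0.66,5.15,0,0,0,0],[0,-0.66,5.15,0,0,0,0],[0,-0.66,5.15,0,0,0,0],[0,-0.66,5.15,0,0,0,0],[0,-0.66,5.15,0,0,0,0],[0,-0.66,5.15,0,0,0,0],[0,0,0,0,0,0,0],[0,0,0,0,0,0,0],[0,0,0,0,0,0,0],[0,0,0,0,0,0,0]]}}

```text
time_s: 17.48
tcp_pos: [0.6126, 0.1256, 0.1285]
ee_rot: [-0.301, -3.127, -0.0]
wrist_force: [0.2, -0.1, -1.2]
width: 0.0133
```

Run:
```python
from h import *
ci=save('wrist','w5'); o=manip.get_obs(); print(o['tcp_pos'],o['ee_rot'],o['width'],o['wrist_force'])
a=cv2.imread('pics/w5.png')
n=cv2.resize(a[130:230,270:370],None,fx=4,fy=4,interpolation=cv2.INTER_CUBIC)
b=cv2.resize(a[270:420,270:370],None,fx=4,fy=4,interpolation=cv2.INTER_CUBIC)
g=np.zeros((600,800,3),np.uint8); g[:400,:400]=np.clip(n*1.6,0,255); g[:,400:]=np.clip(b*1.5,0,255)
cv2.imwrite('pics/w5c.png',g)
```

```text
[0.61270225 0.12571495 0.12863579] [-3.01175825e-01 -3.12691167e+00 -3.77328161e-04] 0.012921635429827187 [-0.85198673 -0.27969808 -1.70334961]
```

View pics/w5c.png

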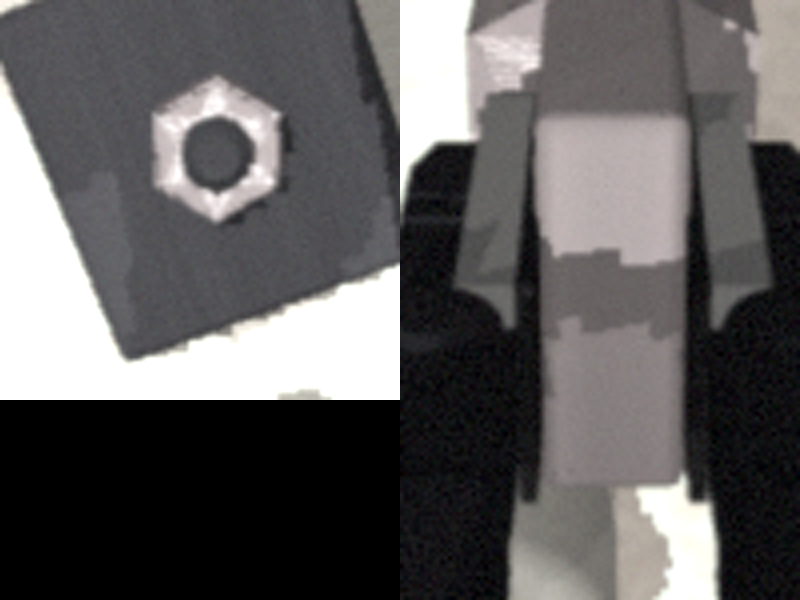

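Nut corners are (217,75) to (217,222), and the bar top runs from (537,115) to (682,484). I'll compute the relative shift.

```bash
cat >> h.py <<'E'
def rel(name,nut,bar,dz):
    "nut,bar: full-image pixels. dz: bar top above TCP. shift in tool axes (cm) bar->nut"
    ci=dict(manip.camera_info('wrist')); ci['cam_to_world']=np.load(f'pics/{name}_T.npy'); o=manip.get_obs(); Rm=R.from_rotvec(o['ee_rot']).as_matrix()
    P=np.array([at(ci,u,v,.042)[:2] for u,v in nut]); c=P.mean(0); d=P-c
    print('nut',np.round(c,4),np.round(np.linalg.norm(d,axis=1),4),np.round(np.mean(np.degrees(np.arctan2(d[:,1],d[:,0]))%60),1))
    Z=o['tcp_pos'][2]+dz; tops(ci,{'bar':bar},Z); b=np.mean([at(ci,u,v,Z)[:2] for u,v in bar],0)
    print('bar-tcp tool mm',np.round(1000*Rm.T@np.r_[b-o['tcp_pos'][:2],0],1),'bar->nut cm',np.round(100*Rm.T@np.r_[c-b,0],2))
E
python3 - <<'E'
from h import *
n=[(u/4+270,v/4+130) for u,v in [(217,75),(282,112),(281,187),(217,222),(154,182),(155,112)]]
b=[((u-400)/4+270,v/4+270) for u,v in [(537,115),(686,115),(682,484),(544,484)]]
rel('w5',n,b,.0279); rel('w5',n,b,.0289)
E
```

```text
nut [0.5648 0.1366] [0.011  0.0112 0.0113 0.0113 0.011  0.011 ] 48.3
bar [0.6111 0.1266] L 0.0392 W 0.013 barang -10.8
bar-tcp tool mm [1.7 0.6 0. ] bar->nut cm [4.73 0.09 0.  ]
nut [0.5648 0.1366] [0.011  0.0112 0.0113 0.0113 0.011  0.011 ] 48.3
bar [0.6104 0.1268] L 0.0388 W 0.0128 barang -10.8
bar-tcp tool mm [2.4 0.6 0. ] bar->nut cm [4.66 0.09 0.  ]
```

{"method": "jog_arm", "body": {"steps": [[0,2.36,0.04,0,0,0,0],[0,2.36,0.04,0,0,0,0],[0,0,0,2,0,0,0],[0,0,0,1.6,0,0,0],[0,0,0,0,0,0,0],[0,0,0,0,0,0,0],[0,0,0,0,0,0,0]]}}

```text
time_s: 18.4
tcp_pos: [0.5675, 0.1365, 0.0933]
ee_rot: [0.299, 3.126, 0.001]
wrist_force: [1.0, -0.3, -2.0]
width: 0.0128
```

Run:
```python
from h import *
o=manip.get_obs(); print(o['tcp_pos']); Rm=R.from_rotvec(o['ee_rot']).as_matrix()
print('shift for bar offset (2.0,.4)mm', 100*Rm.T@(np.array([.5648,.1363,0])-o['tcp_pos']-Rm@[.002,.0004,0]))
```

```text
[0.56753472 0.13647214 0.09332258]
shift for bar offset (2.0,.4)mm [ 0.07792075 -0.11593482  9.33183353]
```

{"method": "jog_arm", "body": {"steps": [[0,0.05,-0.05,0,0,0,0],[0,0,0,0,0,0,0]]}}

```text
time_s: 18.65
tcp_pos: [0.5663, 0.1361, 0.0929]
ee_rot: [0.299, 3.127, 0.001]
wrist_force: [-0.3, 0.2, -2.1]
width: 0.0132
```

{"method": "jog_arm", "body": {"steps": [[0,0,0,0,0,0,0]]}}

```text
time_s: 18.77
tcp_pos: [0.5662, 0.1361, 0.0927]
ee_rot: [0.299, 3.127, 0.001]
wrist_force: [-0.3, -0.2, -0.9]
width: 0.0123
```

{"method": "jog_arm", "body": {"steps": [[0,0,0,0,0,0,0]]}}

```text
time_s: 18.9
tcp_pos: [0.5661, 0.1361, 0.0926]
ee_rot: [0.299, 3.127, 0.001]
wrist_force: [-0.0, -0.1, -1.2]
width: 0.0131
```

{"method": "jog_arm", "body": {"steps": [[0,-0.04,-0.05,0.4,0,0,0],[0,0,0,0.3,0,0,0],[0,0,0,0.3,0,0,0],[0,0,0,0.2,0,0,0],[0,0,0,0,0,0,0]]}}

```text
time_s: 19.52
tcp_pos: [0.5662, 0.1355, 0.0804]
ee_rot: [-0.299, -3.127, -0.0]
wrist_force: [-0.3, 0.1, -2.1]
width: 0.0126
```

M is past the blocked height (0.084) with no contact force, so it is going over the nut. Continuing down.

{"method": "jog_arm", "body": {"steps": [[0,0,0,0.3,0,0,0],[0,0,0,0.3,0,0,0],[0,0,0,0.2,0,0,0],[0,0,0,0,0,0,0],[0,0,0,0,0,0,0]]}}

```text
time_s: 20.15
tcp_pos: [0.5664, 0.1355, 0.0726]
ee_rot: [0.299, 3.127, 0.0]
wrist_force: [-0.0, 1.1, -2.0]
width: 0.0129
```

{"method": "jog_arm", "body": {"steps": [[0,0,0,0.15,0,0,0],[0,0,0,0,0,0,0],[0,0,0,0,0,0,0]]}}

```text
time_s: 20.52
tcp_pos: [0.5667, 0.1356, 0.0721]
ee_rot: [0.299, 3.126, 0.001]
wrist_force: [-1.4, -0.7, 5.5]
width: 0.0131
```

{"method": "jog_arm", "body": {"steps": [[0,0,0,0.1,0,0,0],[0,0,0,0,0,0,0],[0,0,0,0,0,0,0]]}}

```text
time_s: 20.9
tcp_pos: [0.5667, 0.1355, 0.0721]
ee_rot: [0.299, 3.126, 0.001]
wrist_force: [-4.1, -1.0, 12.1]
width: 0.0128
```

Run:
```python
from h import *
save('side','s6'); save('scene','c6')
a=cv2.imread('pics/s6.png')[150:390,230:390]; b=cv2.imread('pics/c6.png')[170:410,220:480]
g=np.zeros((600,800,3),np.uint8)
a=cv2.resize(a,(400,600)); b=cv2.resize(b,(400,369)); g[:,:400]=a; g[:369,400:]=b
cv2.imwrite('pics/f6.png',np.clip(g*1.5,0,255).astype(np.uint8))
```

```text
(no output)
```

View pics/f6.png

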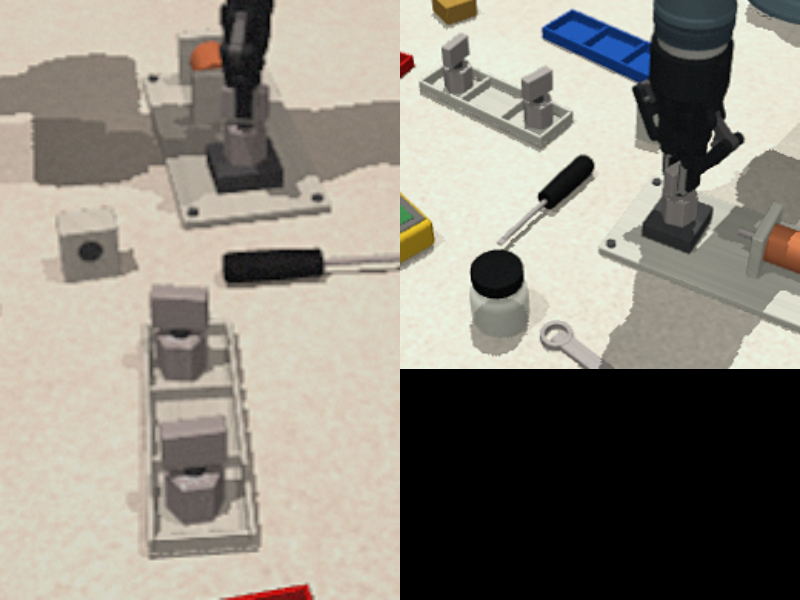

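The held socket stands upright and flush on the clamp block, at (250,150) in the left panel and (680,210) in the right. The other two stand upright in the rack, and the bystanders haven't moved. Handing in.

```bash
python3 -c "
from station import manip
o=manip.get_obs(); print(o['time_s'],o['tcp_pos'],o['width'],o['wrist_force']); print(manip.job_done())"
```

```text
21.0 [0.56668824 0.13556017 0.07209658] 0.013077746654884525 [-3.66310566 -0.54515264 12.85061346]
the job is handed in; nothing more can be done
None
```

The middle socket is the one that fits. It is fully down on the nut, upright and still gripped, and I handed the job in at 21.0 s.

- **First try:** the socket nearest the rig stopped 12 mm high on the nut (TCP z 0.0826, where 0.0708 would be home). A small sideways search under light push did not get it on. That search moved the tool only about 0.5 mm, so it could not rule out misalignment by itself. I stood it back upright in its pocket.
- **Second try:** the middle socket passed the blocked height with no contact force. It stopped solidly at TCP z 0.0721, exactly the expected home height, with about 13 N of push.
- **Last checks:** the gripper opening was 13 mm. The side and scene views showed the held socket flush on the block, the other two standing in the rack, and the objects in view undisturbed. The third socket was not tried, since the second fitted.
- **Disagreements:** wrist-camera and TCP readings differed by about 1–3 mm, so I aligned on the camera's offset between bar and nut.

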